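Reset the tripped shaker with its two-key chord

TASK

The orbital shaker has tripped. First push the lever on the lever box all the way over to its far side, then press the two round keys of the reset box fully in together, one fingertip on each, hold both in for at least two seconds, and let them go. Only touch and push: do not lift or shift either box, leave the small square key between the round ones alone, do not press one round key on its own, and do not disturb the glassware and other things around.

Things in the scene. Friction and masses are not known exactly. Their poses are not given: they have to be found in the camera images.
- reset_box: Free-standing heavy (about 2.2 kg) white metal box, 110 mm along its x, 170 mm along its y, 45 mm tall; origin at the centre of its underside, z up. On its top are two round grey keys, 60 mm apart centre to centre, at x = 0, y = +30 and -30 mm, and a small square key midway between them at x = 0, y = 0. A flat dark display and two small lamps (look only) lie along its +x edge. It starts turned up to 0.6 rad either way; which side of the bench it is on varies.
- key_left_top (a point): Centre of the top face of the round key at the box's +y side; moves with the key. Key 24 mm in diameter in a round dark collar 40 mm in diameter and 12 mm high; at rest its top is 67 mm above the bench, 22 mm above the box top and 10 mm above the collar. It goes straight down 6 mm.
- key_right_top (a point): The same for the round key at the box's -y side; same sizes.
- key_left (a joint): Travel of the +y round key in m: 0 up, 0.006 fully in. Springs back when let go; about 1.2 N starts it and 4 N holds it fully in.
- key_right (a joint): The same for the -y round key.
- timer_key (a joint): Travel of the small square key (14 mm square, top 12 mm above the box top, so 10 mm lower than the round keys; midway between them) in m: 0 up, 0.004 in. Not to be pressed.
- lever_box: White metal box screwed to the bench, 130 mm along its x, 100 mm along its y, 40 mm tall; origin at the centre of its underside, z up. On its top centre is a grey block 70 x 50 x 25 mm that carries the lever. Starts turned up to 0.6 rad either way, on the side of the bench where the reset box is not.
- stop_lever_tip (a point): Centre of the black ball (26 mm in diameter) at the end of the lever, a steel rod 10 mm thick. The ball's centre is 60 mm from the lever's pivot, which lies over the box's centre, 62 mm above the bench, its axis along the box's y.
- stop_lever (a joint): Angle of the lever in rad: at 0 it leans 0.5 rad from upright towards the box's -x side (the robot's side), at 1.0 it leans 0.5 rad towards the box's +x (far) side, against a stop. It starts between 0 and 0.2, stays where it is left, and takes about 1 to 2 N at the ball to move.
- amber_jar: Closed brown glass jar, 54 mm across, 80 mm tall, black cap; origin at the centre of its underside. A bystander, to be left alone.
- beaker: Small open clear glass beaker, 58 mm across, 70 mm tall; origin at the centre of its underside. A bystander, to be left alone.
- mortar: White porcelain bowl, 90 mm across, 55 mm tall; origin at the centre of its underside. A bystander, to be left alone.
- green_bottle: Green glass bottle, 60 mm across, 115 mm tall; origin at the centre of its underside. A bystander, to be left alone.
- clear_jar: Closed clear glass jar, 70 mm across, 90 mm tall; origin at the centre of its underside. A bystander, to be left alone.
- weight: Knobbed brass balance weight, 44 mm across, 64 mm tall; origin at the centre of its underside. A bystander, to be left alone.
- scoop: Wooden-handled spoon lying flat, 180 mm long along its x; origin under its middle. A bystander, to be left alone.
There are look-alikes about, which are no part of the job. What is shaped like the lever_box but purple or yellow is not meant.

How it is judged (in metres and radians):
On the way, in this order (a step that is already met when the one before it is completed fails the run):
1. the lever is pushed over to its far side, both round keys still up (value of joint stop_lever above 0.85 rad and value of joint each of key_left, key_right below 0.002 m), for 0.2 s.
2. both round keys are held in together for two seconds (at least 4.5 of 6 mm each), the lever still over (value of joint each of key_left, key_right above 0.0045 m and value of joint stop_lever above 0.85 rad), for 1.9 s.
At the end, for the whole second after the job is handed in: The lever is over (above 0.85 rad), all three keys are back up (within 1 mm), the reset box stands flat within 15 mm of where it was, and every bystander is within 20 mm of its place (value of joint stop_lever above 0.85 rad and value of joint each of key_left, key_right, timer_key below 0.001 m and distance of reset_box from where it was at the start of the episode below 0.015 m and angle between reset_box's own z axis and vertical below 0.05 rad and linear speed of reset_box below 0.01 m/s and distance of each of amber_jar, beaker, mortar, scoop, green_bottle, clear_jar, weight from where it was at the start of the episode below 0.02 m); the robot touches nothing.
It fails at once if a round key is pressed (over 3 mm) before the lever is over (value of joint any of key_left, key_right above 0.003 m and value of joint stop_lever below 0.8 rad).
It fails at once if one round key is pressed in (over 4.5 mm) on its own, the other still up (under 1 mm) ((value of joint key_left above 0.0045 m and value of joint key_right below 0.001 m) or (value of joint key_right above 0.0045 m and value of joint key_left below 0.001 m)).
It fails at once if the small square key is pressed (over 2 mm) (value of joint timer_key above 0.002 m).
It fails at once if the reset box is lifted, tipped or shifted (15 mm) (height (world z) of reset_box above 0.006 m or angle between reset_box's own z axis and vertical above 0.1 rad or distance of reset_box from where it was at the start of the episode above 0.015 m).
It fails at once if a bystander is lifted or shifted (20 mm) (distance of any of amber_jar, beaker, mortar, scoop, green_bottle, clear_jar, weight from where it was at the start of the episode above 0.02 m).
It also fails if it takes over 53 s, if anything falls off the work surface, if the arm or the gripper's body presses on something with over 40 N, if the wrist force passes 120 N, or if a joint passes its speed limit or range.

ROBOT

A 6-joint arm with a two-finger parallel gripper is mounted at the origin on the work surface. World frame = base frame: x ahead of the robot, y to its left, z up, the work surface at z = 0. Lengths are in m, angles in degrees, forces in N, time in s.
With the tool pointing down it reaches from about 0.25 to 0.8 m from the base axis. Payload 8.5 kg.
Tool frame: the origin (TCP) lies at the very end of the fingers, on their centre line; the grasp point (between the pads) lies 19 mm behind it; z points along the fingers, y is the line along which they close (so a half turn about z gives the same grasp; the last joint's range is limited). The gripper opens to 85 mm and grips with 20 to 120 N. Pads are 22 mm wide; open, the fingers measure 114 mm over their backs; the gripper's body (76 mm by 85 mm) begins 54 mm behind the grasp point. The pads swing forward as they close: fully open they stand 13 mm farther back than shut.
Start: joints at [71.047, 13.648, -0.773, 75.585, 0, 90], TCP at [0.171, 0.496, 0.195] pointing down, gripper open.
Joint ranges: [-152.45, 152.45], [-59.26, 108.67], [-65.41, 83.53], [-104.44, 129.93], [-82.83, 76.93], [-180, 180]. Speed limits (degrees/s): [127.2, 127.2, 159.86, 180, 180, 180].

INTERFACE

Orientations are given as a 3x3 rotation matrix whose columns are the frame's x, y, z axes.
In Python, from station import robot gives the robot as it stands.
- The arm moves only by the tool send_rows, never from a script. Its argument "deltas" is a list that holds one entry, the list of rows, each a list of 6 numbers: the shift along the world's x, y, z in mm, then the turn, a rotation vector about the world's x, y, z in degrees. A call has 1 to 5 rows; each row is the pose to reach, as a shift and turn from the pose commanded when the call began; what a row does not reach only later rows make up. A row lasts 1/10 s, in which the tool goes at most 50 mm and 8.59 degrees, less where a joint would pass 70% of its speed; a pose out of reach is approached as far as the arm can. A call with a gripper value outside its range is refused whole. "claw" is the closure, from 0 (fully open) to 1 (shut), set as the call begins (left out, the last holds). The fingers move at their own pace and stop on an object; "newtons" is the grip in N (left out, the last holds). Time passes only in rows, so rows that repeat a pose let the fingers close. It gives the time, the measured TCP pose, the force, the opening and the grip force at its end, in the units of the state.
- robot.get_state(): the state, without advancing time (a new reading comes with each control period).
- robot.grab_frame(name): name is "scene" or "top"; returns a dict with "color" (420x560x3 uint8, blue, green, red), "fx", "fy", "cx", "cy" (pixels), "D" ([k1, k2, p1, p2, k3] as OpenCV has them; the pictures are not rectified), "origin" and "attitude" of the camera in the world. Camera axes: x right, y up, looking along -z (the intrinsics and any distortion apply to the point x, -y, -z); pixel columns grow to the right and rows downward; lengths in m; the calibration is good to about 2 mm. A picture is of the moment at which its call begins. There is no depth.
- robot.finish_job(): hands the job in; it is judged then, once.
The state is a dict: "time_s": time; "joint_positions": joint angles; "joint_vel": joint speeds; "joint_efforts": joint torques, N m; "tcp_pos": TCP position; "eef_rot": TCP orientation; "contact_force": force on the tool from outside, world axes, zero at the start; "moment": the same for the moment, N m; "finger_gap": finger opening in m; "finger_force": force on a finger pad.
Only numpy, scipy, OpenCV 4.12 (cv2) and the standard library are available. Lean on these libraries where they do the work, as an engineer would, in place of code of your own. Each camera call takes 0.05 s, during which the arm holds its last target. There are 200 camera calls.

## Working session

There is one attempt and no reset: what is moved stays moved. The work goes in short steps, Python scripts to look and compute and a tool call to move; the robot and the scene stay as the last step left them, time stands still between calls to the robot, and variables do not carry over. Pictures are saved under pics/ and viewed, at most 13 in all, crops included, and the job is handed in when it is done.

Besides the shell and the picture viewer there is one more tool, called after ">>>" as name(argument=value, ...), one argument or row to a line, values as JSON. send_rows: Moves the arm, as the interface text tells. Its arguments: {"type":"object","properties":{"deltas":{"type":"array"},"claw":{"type":"number"},"newtons":{"type":"number"}},"required":["deltas"]}

```bash
mkdir -p pics; cat > h.py <<'E'
import numpy as np, cv2
from station import robot
def K(f): return np.array([[f["fx"],0,f["cx"]],[0,f["fy"],f["cy"]],[0,0,1.]])
def ray(f,uv):
    p=cv2.undistortPoints(np.array(uv,float).reshape(-1,1,2),K(f),np.array(f["D"],float)).reshape(-1,2)
    d=np.c_[p[:,0],-p[:,1],-np.ones(len(p))]@np.array(f["attitude"]).T
    return np.array(f["origin"]),d
def onz(f,uv,z):
    o,d=ray(f,uv); return o+d*((z-o[2])/d[:,2])[:,None]
def proj(f,P):
    P=np.atleast_2d(P); c=(P-np.array(f["origin"]))@np.array(f["attitude"]); c=c*[1,-1,-1]
    return cv2.projectPoints(c.reshape(-1,1,3),np.zeros(3),np.zeros(3),K(f),np.array(f["D"],float))[0].reshape(-1,2)
E
python3 - <<'E'
from h import *
import pickle
for n in("scene","top"):
    f=robot.grab_frame(n); cv2.imwrite(f"pics/{n}0.png",f["color"]); pickle.dump(f,open(n+"0.pkl","wb"))
    print(n,f["origin"],np.round(f["attitude"],2).tolist(),f["fx"],f["D"])
print(robot.get_state())
E
```

```text
scene [ 0.94211056 -0.52974201  0.89372477] [[0.8, -0.47, 0.38], [0.6, 0.61, -0.52], [0.01, 0.64, 0.77]] 430.0380960332106 [-0.08793695  0.          0.          0.          0.        ]
top [ 0.40856673 -0.00229193  1.56344894] [[-0.0, 1.0, -0.09], [-1.0, -0.0, -0.02], [-0.02, 0.09, 1.0]] 535.8460093967172 [-0.1519194  0.         0.         0.         0.       ]
{'time_s': 0.1, 'joint_positions': array([ 7.10454800e+01,  1.36760701e+01, -8.11930199e-01,  7.55839681e+01,
        4.43059621e-04,  8.99999247e+01]), 'joint_vel': array([ 0.03451861, -0.03758974,  0.03153796, -0.04079114, -0.00338592,
        0.01073543]), 'joint_efforts': array([ 1.06963857e-03, -5.39719534e+01,  3.46999741e+01,  1.34922474e-02,
        1.55768653e-04, -2.10535568e-06]), 'tcp_pos': array([0.17039161, 0.4961403 , 0.19485645]), 'eef_rot': array([[-9.45777130e-01,  3.24816023e-01, -4.15311984e-04],
       [ 3.24816288e-01,  9.45776387e-01, -1.18546422e-03],
       [ 7.73449450e-06, -1.25608505e-03, -9.99999211e-01]]), 'contact_force': array([-4.81972147e-01,  2.63321761e-01, -3.02064165e-04]), 'moment': array([-0.00959109, -0.0220992 ,  0.02290412]), 'finger_force': 0.0, 'finger_gap': 0.08582258524601112}
```

View pics/scene0.png

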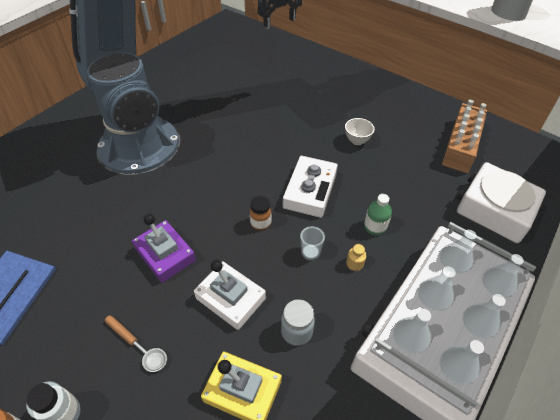

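View pics/top0.png

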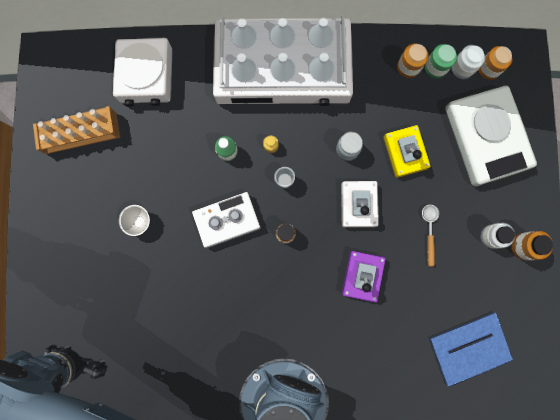

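The scene view shows the white lever box at (230,295) and the reset box at (311,185). In the top view the lever box is at (360,204), with its ball near (364,211), and the reset box is at (226,220), with keys near (215,223) and (236,215). Next I'll measure both boxes.

```bash
cat > m.py <<'E'
from h import *
import pickle
f=pickle.load(open("top0.pkl","rb")); s=pickle.load(open("scene0.pkl","rb"))
I=f["color"]; hsv=cv2.cvtColor(I,cv2.COLOR_BGR2HSV)
w=((hsv[...,2]>150)&(hsv[...,1]<50)).astype(np.uint8)
for nm,(u,v),z in(("lever",(360,204),.04),("reset",(226,220),.045)):
    m=np.zeros_like(w); m[v-45:v+45,u-50:u+50]=w[v-45:v+45,u-50:u+50]
    m=cv2.morphologyEx(m,cv2.MORPH_OPEN,np.ones((3,3)))
    c=max(cv2.findContours(m,cv2.RETR_EXTERNAL,cv2.CHAIN_APPROX_NONE)[0],key=cv2.contourArea)
    P=onz(f,c.reshape(-1,2),z)[:,:2]
    r=cv2.minAreaRect((P*1000).astype(np.float32)); print(nm,r)
def crop(g,u,v,n,k=8,h=32):
    return cv2.resize(g["color"][v-h:v+h,u-h:u+h],None,fx=k*.78,fy=k*.78,interpolation=cv2.INTER_CUBIC)
a=crop(f,360,204,0);b=crop(f,226,220,0)
cv2.imwrite("pics/c1.png",np.hstack([a,b]))
E
python3 m.py
python3 - <<'E'
import sys; sys.path.insert(0,'.')
import os; os.chdir('.')
from m import *
a=crop(s,225,285,0,h=40,k=6.2);b=crop(s,311,185,0,h=40,k=6.2)
cv2.imwrite("pics/c2.png",np.hstack([a,b])); print(a.shape)
E
```

```text
lever ((573.1486206054688, -218.06663513183594), (101.12928009033203, 129.72344970703125), 89.77765655517578)
reset ((528.6176147460938, 165.5048828125), (110.76766204833984, 169.5818328857422), 19.734466552734375)
lever ((573.1486206054688, -218.06663513183594), (101.12928009033203, 129.72344970703125), 89.77765655517578)
reset ((528.6176147460938, 165.5048828125), (110.76766204833984, 169.5818328857422), 19.734466552734375)
(387, 387, 3)
```

View pics/c1.png

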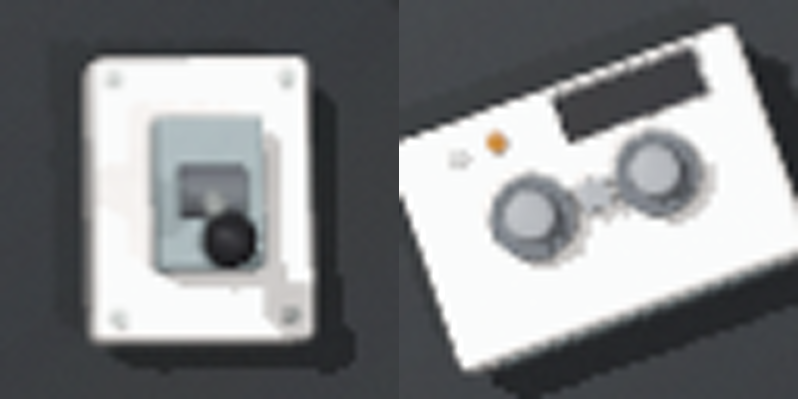

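View pics/c2.png

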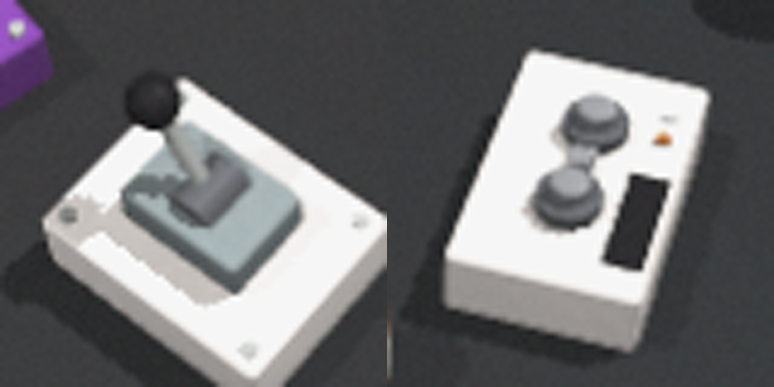

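The crops show the lever leaning towards the robot, with its ball at about (364.5,210.1) top and (216.4,265.7) scene. The keys are at (214.0,222.1) and (234.4,214.4) in the top view. I'll triangulate the ball and check the keys.

```bash
python3 - <<'E'
from m import *
def tri(a,b):
    o1,d1=ray(f,[a]);o2,d2=ray(s,[b]);d1=d1[0];d2=d2[0]
    t=np.linalg.lstsq(np.c_[d1,-d2],o2-o1,rcond=None)[0];p=o1+d1*t[0];q=o2+d2*t[1];return (p+q)/2,np.linalg.norm(p-q)
print(tri((364.5,210.1),(216.4,265.7)))
print(onz(f,[(214.0,222.1),(234.4,214.4)],.067))
k=lambda x,y:(271+x,145+y)
L=(271+(597-387)/4.836,145+108/4.836);R=(271+(570-387)/4.836,145+180/4.836)
print(tri((214.0,222.1),L),tri((234.4,214.4),R))
E
```

```text
lever ((573.1486206054688, -218.06663513183594), (101.12928009033203, 129.72344970703125), 89.77765655517578)
reset ((528.6176147460938, 165.5048828125), (110.76766204833984, 169.5818328857422), 19.734466552734375)
(array([ 0.54706538, -0.22020878,  0.11465233]), np.float64(0.001155219389003893))
[[0.51865225 0.19523368 0.067     ]
 [0.54022137 0.13777617 0.067     ]]
(array([0.51929496, 0.19609403, 0.06225838]), np.float64(0.0007447159027559901)) (array([0.54061857, 0.1381254 , 0.06572258]), np.float64(0.0007258927802357326))
```

>>> send_rows(
  deltas=[
    [[30,-40,20,0,0,0],[50,-85,30,0,0,0],[75,-130,40,0,0,0],[95,-175,40,0,0,0],[120,-220,40,0,0,0]],
  ],
  claw=1,
)

```text
time_s: 0.6
tcp_pos: [0.2874, 0.2809, 0.2356]
eef_rot: [[-0.946, 0.324, 0.0], [0.324, 0.946, 0.0], [-0.0, 0.0, -1.0]]
contact_force: [0.8, 1.3, 0.2]
finger_gap: 0.0125
finger_force: 0.0
```

>>> send_rows(
  deltas=[
    [[20,-45,0,0,0,4],[40,-90,0,0,0,8],[55,-135,0,0,0,12],[75,-180,0,0,0,16],[95,-225,0,0,0,19]],
  ],
)

```text
time_s: 1.1
tcp_pos: [0.3823, 0.0556, 0.2354]
eef_rot: [[-1.0, -0.004, 0.0], [-0.004, 1.0, 0.0], [-0.0, 0.0, -1.0]]
contact_force: [1.1, 0.6, -0.6]
finger_gap: 0.0001
finger_force: 0.0
```

>>> send_rows(
  deltas=[
    [[20,-45,0,0,0,0],[40,-90,0,0,0,0],[55,-135,0,0,0,0],[75,-180,0,0,0,0],[95,-225,0,0,0,0]],
  ],
)

```text
time_s: 1.6
tcp_pos: [0.4773, -0.1695, 0.2352]
eef_rot: [[-1.0, -0.0, -0.0], [-0.0, 1.0, 0.0], [0.0, 0.0, -1.0]]
contact_force: [0.7, 1.2, -0.3]
finger_gap: 0.0004
finger_force: 0.0
```

```bash
python3 - <<'E'
from h import *
s=robot.get_state();print(s["time_s"],s["tcp_pos"],s["joint_positions"],s["eef_rot"][:,1],s["finger_gap"])
E
```

```text
1.6 [ 0.477299   -0.1695451   0.23520386] [-1.95574093e+01  1.12413966e+01  1.87491260e+00  8.06399863e+01
  2.16519542e-03 -1.95754261e+01] [-3.14447204e-04  9.99999948e-01  7.34418892e-05] 0.0003691440090050601
```

>>> send_rows(
  deltas=[
    [[5,-25,0,0,0,0],[10,-50,0,0,0,0],[10,-50,-45,0,0,0],[10,-50,-90,0,0,0],[10,-50,-122,0,0,0]],
  ],
)

```text
time_s: 2.1
tcp_pos: [0.4858, -0.2172, 0.1105]
eef_rot: [[-1.0, -0.0, -0.002], [-0.0, 1.0, 0.001], [0.002, 0.001, -1.0]]
contact_force: [-0.5, 0.1, 0.4]
finger_gap: 0.0002
finger_force: 0.0
```

>>> send_rows(
  deltas=[
    [[0,0,0,0,0,0],[10,0,0,0,0,0],[20,0,0,0,0,0],[30,0,0,0,0,0],[35,0,0,0,0,0]],
  ],
)

```text
time_s: 2.6
tcp_pos: [0.5245, -0.2177, 0.1146]
eef_rot: [[-1.0, -0.001, 0.003], [-0.001, 1.0, -0.001], [-0.003, -0.001, -1.0]]
contact_force: [-0.4, 0.3, 0.4]
finger_gap: -0.0002
finger_force: 0.0
```

>>> send_rows(
  deltas=[
    [[6,0,1,0,0,0],[12,0,2,0,0,0],[18,0,3,0,0,0],[24,0,3,0,0,0],[30,0,3,0,0,0]],
  ],
)

```text
time_s: 3.1
tcp_pos: [0.5526, -0.2174, 0.1164]
eef_rot: [[-1.0, -0.001, -0.0], [-0.001, 1.0, -0.0], [0.0, -0.0, -1.0]]
contact_force: [-1.3, 0.4, -0.7]
finger_gap: -0.0
finger_force: 0.0
```

>>> send_rows(
  deltas=[
    [[5,0,0,0,0,0],[10,0,0,0,0,0],[15,0,0,0,0,0],[18,0,0,0,0,0],[20,0,0,0,0,0]],
  ],
)

```text
time_s: 3.6
tcp_pos: [0.5724, -0.2174, 0.1163]
eef_rot: [[-1.0, -0.001, -0.0], [-0.001, 1.0, -0.0], [0.0, -0.0, -1.0]]
contact_force: [0.4, 0.1, 0.2]
finger_gap: -0.0001
finger_force: 0.0
```

>>> send_rows(
  deltas=[
    [[1,0,0,0,0,0],[2,0,0,0,0,0],[3,0,0,0,0,0],[4,0,0,0,0,0],[4,0,0,0,0,0]],
  ],
)

```text
time_s: 4.1
tcp_pos: [0.5763, -0.2174, 0.1164]
eef_rot: [[-1.0, -0.001, 0.0], [-0.001, 1.0, -0.0], [-0.0, -0.0, -1.0]]
contact_force: [-0.1, -0.5, 0.4]
finger_gap: -0.0001
finger_force: 0.0
```

```bash
python3 - <<'E'
from h import *
s=robot.get_state();print(s["time_s"],s["tcp_pos"],s["contact_force"])
f=robot.grab_frame("scene");I=f["color"]
cv2.imwrite("pics/c3.png",cv2.resize(I[230:350,160:310],None,fx=4,fy=4,interpolation=cv2.INTER_CUBIC))
E
```

```text
4.1 [ 0.57626753 -0.21741411  0.11641791] [-0.12930103 -0.53362633  0.36610102]
```

View pics/c3.png

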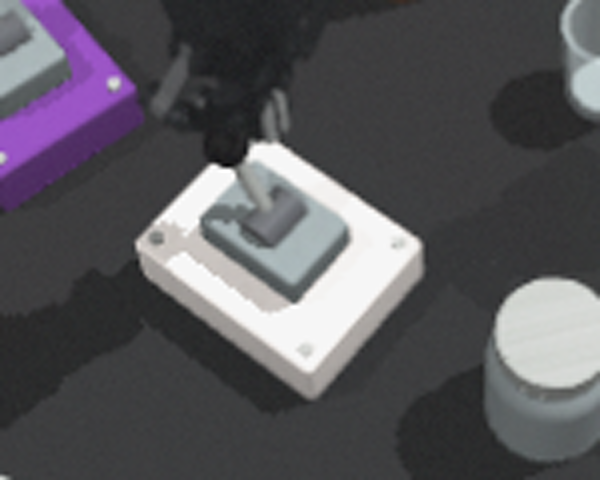

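The lever hasn't moved: the ball is still at (228,143) in the crop, and the gripper seems to be elsewhere than reported. I'll check the whole view against the projected TCP.

```bash
python3 - <<'E'
from h import *
s=robot.get_state();print(s["tcp_pos"],s["joint_positions"],s["finger_gap"])
o=[]
for n in("scene","top"):
    f=robot.grab_frame(n);I=f["color"].copy();p=proj(f,s["tcp_pos"])[0];print(n,p)
    u,v=p.astype(int);u=max(u,80);v=max(v,90)
    cv2.circle(I,tuple(p.astype(int)),1,(0,0,255),-1)
    o.append(cv2.resize(I[v-90:v+60,u-70:u+70],(392,420),interpolation=cv2.INTER_CUBIC))
cv2.imwrite("pics/c4.png",cv2.convertScaleAbs(np.hstack(o),alpha=1.6,beta=20))
E
```

```text
[ 0.57616484 -0.21738539  0.11637656] [-2.06676467e+01  2.44419804e+01  3.49044484e+00  6.90456728e+01
 -6.65647027e-03 -2.07157351e+01] -5.953103265181377e-05
scene [227.23066462 271.64981401]
top [363.21538045 199.25887652]
```

View pics/c4.png

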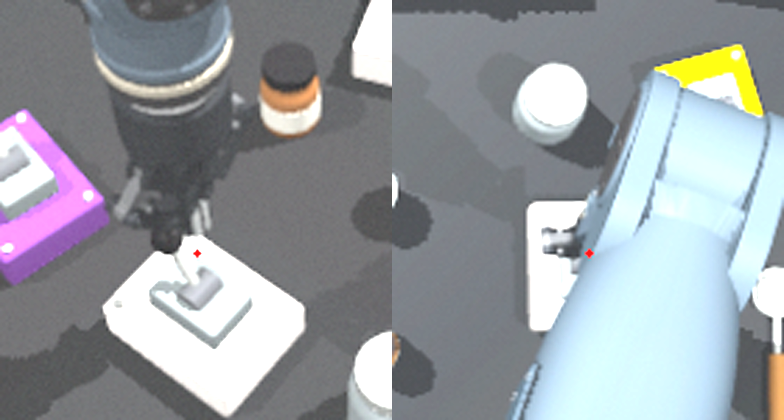

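The tip looks hidden behind the ball, about 10 px left of the projected TCP. I'll compare the projected and pictured gripper positions, now and at the start, to tell whether this is an offset or a stale picture.

```bash
python3 - <<'E'
from h import *
import pickle
st=[np.array([.1704,.4961,.1949])]
R=np.array([[-.9458,.3248],[.3248,.9458]])
o=[]
for n,c in(("scene",(280,22)),("top",(85,365))):
    f=pickle.load(open(n+"0.pkl","rb"));I=f["color"].copy()
    for k in(-.05,0,.05):
        for dz in (0,.015):
            p=proj(f,st[0]+np.r_[R[:,1]*k,dz])[0]; print(n,k,dz,p.round(1)); cv2.circle(I,tuple(p.round().astype(int)),1,(0,0,255),-1)
    u,v=c; v0=max(v-50,0);u0=max(u-50,0)
    o.append(cv2.resize(I[v0:v0+90,u0:u0+100],(390,351),interpolation=cv2.INTER_NEAREST))
f=robot.grab_frame("scene");I=f["color"].copy();s=robot.get_state();t=s["tcp_pos"];print(t,s["time_s"])
for d in (0,.019,.073):
    p=proj(f,t+[0,0,d])[0].round().astype(int);I[p[1],p[0]]=(0,0,255)
I=I[190:290,170:270]
a=np.hstack(o); b=cv2.resize(I,(351,351),interpolation=cv2.INTER_NEAREST)
cv2.imwrite("pics/c5.png",cv2.resize(cv2.convertScaleAbs(np.hstack([a[:,:],b]),alpha=1.8,beta=25),(800,248)))
E
```

```text
scene -0.05 0 [266.4  42.9]
scene -0.05 0.015 [266.3  38.6]
scene 0 0 [279.5  38.6]
scene 0 0.015 [279.6  34.3]
scene 0.05 0 [292.3  34.5]
scene 0.05 0.015 [292.5  30.2]
top -0.05 0 [109.9 359.1]
top -0.05 0.015 [108.  360.2]
top 0 0 [ 92.4 352.3]
top 0 0.015 [ 90.3 353.3]
top 0.05 0 [ 75.1 345.5]
top 0.05 0.015 [ 72.9 346.4]
[ 0.57611964 -0.21739018  0.11638701] 4.3
```

View pics/c5.png

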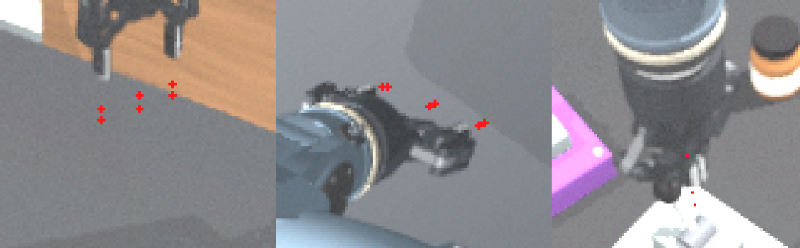

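The fingertips appear to be about 30–35 mm higher than the reported TCP, which would explain them passing over the ball. I'll back off to a clear spot and verify this.

>>> send_rows(
  deltas=[
    [[-10,0,30,0,0,0],[-50,0,40,0,0,0],[-95,0,40,0,0,0],[-95,0,40,0,0,0],[-95,0,40,0,0,0]],
  ],
)

```text
time_s: 4.8
tcp_pos: [0.4808, -0.2176, 0.157]
eef_rot: [[-1.0, 0.0, 0.001], [0.0, 1.0, -0.001], [-0.001, -0.001, -1.0]]
contact_force: [-0.4, -0.7, 0.2]
finger_gap: 0.0002
finger_force: 0.0
```

```bash
python3 - <<'E'
from h import *
s=robot.get_state();t=s["tcp_pos"];print(t,s["joint_positions"],s["contact_force"])
o=[]
for n,(w,h) in(("scene",(100,120)),("top",(100,120))):
    f=robot.grab_frame(n);I=f["color"];p0=proj(f,t)[0]
    u0,v0=int(p0[0]-w/2),int(p0[1]-80)
    C=cv2.convertScaleAbs(cv2.resize(I[v0:v0+h,u0:u0+w],None,fx=4,fy=4,interpolation=cv2.INTER_CUBIC),alpha=2,beta=20)
    for d in(0,.02,.04,.06):
        p=(proj(f,t+[0,0,d])[0]-[u0,v0])*4;cv2.circle(C,tuple(p.astype(int)),2,(0,0,255),-1)
    print(n,u0,v0,p0);o.append(C)
cv2.imwrite("pics/c6.png",np.hstack(o))
E
```

```text
[ 0.48077123 -0.21756678  0.15700835] [-2.43473461e+01  1.47453482e+01 -4.97276697e+00  7.02086032e+01
 -1.79670161e-03 -2.43428994e+01] [-0.42320228 -0.74562828  0.15206977]
scene 141 157 [191.63285797 237.66932202]
top 316 153 [366.12436584 233.5099958 ]
```

View pics/c6.png

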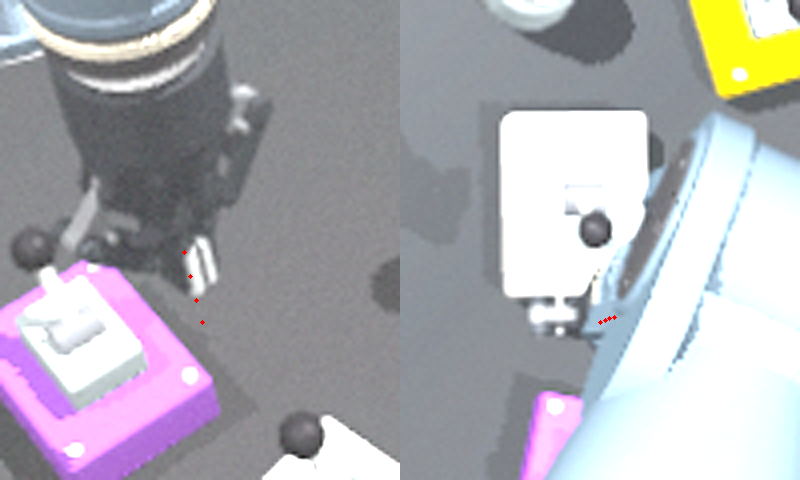

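In the scene view the closed bright fingertips end at crop (204,289), which is px (192,229). That puts the tips about 35 mm above the reported TCP, while x and y agree. So I'll push at a reported z of about 80 mm. Even if the offset is wrong, that still clears the 65 mm block.

>>> send_rows(
  deltas=[
    [[0,0,-40,0,0,0],[0,0,-77,0,0,0],[15,0,-77,0,0,0],[30,0,-77,0,0,0],[40,0,-77,0,0,0]],
  ],
)

```text
time_s: 5.4
tcp_pos: [0.5231, -0.2173, 0.0786]
eef_rot: [[-1.0, -0.002, -0.0], [-0.002, 1.0, 0.0], [0.0, 0.0, -1.0]]
contact_force: [-0.1, 0.5, -0.6]
finger_gap: -0.0001
finger_force: 0.0
```

>>> send_rows(
  deltas=[
    [[6,0,0,0,0,0],[12,0,0,0,0,0],[18,0,0,0,0,0],[24,0,0,0,0,0],[30,0,0,0,0,0]],
  ],
)

```text
time_s: 5.9
tcp_pos: [0.5516, -0.2174, 0.0795]
eef_rot: [[-1.0, -0.001, 0.0], [-0.001, 1.0, -0.0], [-0.0, -0.0, -1.0]]
contact_force: [-1.5, -0.1, 2.0]
finger_gap: 0.0001
finger_force: 0.7
```

>>> send_rows(
  deltas=[
    [[5,0,0,0,0,0],[10,0,0,0,0,0],[15,0,0,0,0,0],[18,0,0,0,0,0],[21,0,0,0,0,0]],
  ],
)

```text
time_s: 6.4
tcp_pos: [0.5723, -0.2173, 0.0791]
eef_rot: [[-1.0, -0.001, -0.0], [-0.001, 1.0, 0.0], [0.0, 0.0, -1.0]]
contact_force: [-0.5, -0.7, -1.1]
finger_gap: 0.0001
finger_force: 0.6
```

>>> send_rows(
  deltas=[
    [[1,0,0,0,0,0],[2,0,0,0,0,0],[3,0,0,0,0,0],[4,0,0,0,0,0],[5,0,0,0,0,0]],
  ],
)

```text
time_s: 6.9
tcp_pos: [0.5772, -0.2174, 0.0794]
eef_rot: [[-1.0, -0.001, 0.0], [-0.001, 1.0, -0.0], [-0.0, -0.0, -1.0]]
contact_force: [-1.1, -0.2, -1.0]
finger_gap: -0.0002
finger_force: 0.5
```

>>> send_rows(
  deltas=[
    [[1,0,0,0,0,0],[2,0,0,0,0,0],[3,0,0,0,0,0],[3,0,0,0,0,0],[3,0,0,0,0,0]],
  ],
)

```text
time_s: 7.4
tcp_pos: [0.5803, -0.2174, 0.0794]
eef_rot: [[-1.0, -0.001, 0.0], [-0.001, 1.0, -0.0], [-0.0, -0.0, -1.0]]
contact_force: [-0.1, 0.4, -0.8]
finger_gap: -0.0001
finger_force: 0.2
```

```bash
cat > ball.py <<'E'
from h import *
import sys
f=robot.grab_frame("scene");I=f["color"];s=robot.get_state();print(s["tcp_pos"],s["contact_force"])
P=np.array([.573,-.219,.062])
for a in(0,.5,.85,1.):
    th=a-.5; p=proj(f,P+.06*np.array([np.sin(th),0,np.cos(th)]))[0]
    g=cv2.cvtColor(I,cv2.COLOR_BGR2GRAY); u,v=p.round().astype(int); print(a,p.round(1),g[v-3:v+4,u-3:u+4].mean().round(1))
cv2.imwrite("pics/b.png",cv2.convertScaleAbs(cv2.resize(I[220:340,160:310],None,fx=4,fy=4,interpolation=cv2.INTER_CUBIC),alpha=1.6,beta=20))
E
python3 ball.py
```

```text
[ 0.58033303 -0.21741752  0.07945778] [-0.85945203 -0.07693206 -0.03993727]
0 [215.5 264.7] 45.9
0.5 [225.3 270. ] 42.1
0.85 [232.9 276.1] 75.0
1.0 [236.1 279.1] 41.5
```

>>> send_rows(
  deltas=[
    [[1,0,0,0,0,0],[2,0,0,0,0,0],[3,0,0,0,0,0],[3,0,0,0,0,0]],
  ],
)

```text
time_s: 7.85
tcp_pos: [0.5816, -0.2173, 0.0791]
eef_rot: [[-1.0, -0.0, -0.003], [-0.0, 1.0, -0.0], [0.003, -0.0, -1.0]]
contact_force: [-6.4, -0.5, 2.5]
finger_gap: 0.0004
finger_force: 3.7
```

```bash
python3 ball.py
```

```text
[ 0.58163213 -0.21733875  0.07912504] [-7.17683946 -0.40693354  2.2601575 ]
0 [215.5 264.7] 46.7
0.5 [225.3 270. ] 37.9
0.85 [232.9 276.1] 78.4
1.0 [236.1 279.1] 42.3
```

View pics/b.png

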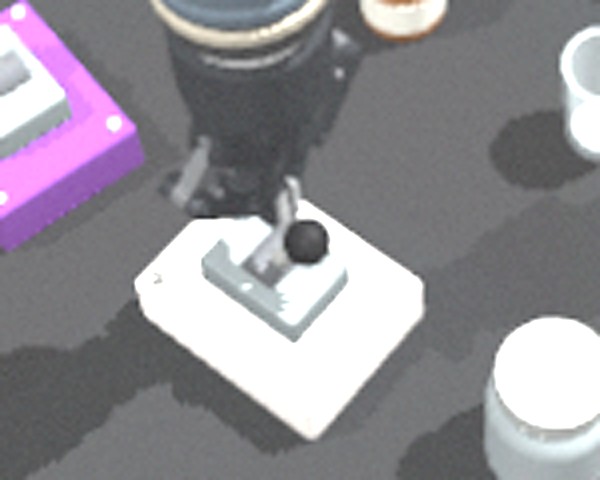

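The ball is at crop (306,241), px (236.5,280.3), matching the predicted position for lever angle 1.0, and the force rise confirms the stop. Now I'll retract, rise and go over to the reset box.

>>> send_rows(
  deltas=[
    [[-20,0,5,0,0,0],[-30,0,40,0,0,0],[-35,0,85,0,0,0],[-40,0,120,0,0,0],[-45,30,130,0,0,4]],
  ],
)

```text
time_s: 8.4
tcp_pos: [0.5402, -0.1899, 0.2136]
eef_rot: [[-0.998, -0.068, 0.007], [-0.068, 0.998, -0.003], [-0.007, -0.004, -1.0]]
contact_force: [1.5, 0.8, 0.0]
finger_gap: 0.0001
finger_force: 0.0
```

>>> send_rows(
  deltas=[
    [[0,45,0,0,0,4],[0,90,0,0,0,8],[0,135,0,0,0,12],[0,180,0,0,0,16],[0,225,0,0,0,16]],
  ],
  claw=0.47,
)

```text
time_s: 8.9
tcp_pos: [0.5384, 0.0395, 0.2098]
eef_rot: [[-0.939, -0.345, 0.002], [-0.345, 0.939, 0.0], [-0.002, -0.0, -1.0]]
contact_force: [0.8, 0.3, -0.2]
finger_gap: 0.0453
finger_force: 0.0
```

>>> send_rows(
  deltas=[
    [[0,45,0,0,0,0],[0,90,0,0,0,0],[0,127,0,0,0,0],[0,127,0,0,0,0],[0,127,0,0,0,0]],
  ],
)

```text
time_s: 9.4
tcp_pos: [0.5383, 0.1655, 0.2094]
eef_rot: [[-0.939, -0.345, 0.0], [-0.345, 0.939, -0.0], [-0.0, -0.0, -1.0]]
contact_force: [0.1, -0.3, -1.0]
finger_gap: 0.0451
finger_force: 0.0
```

```bash
python3 - <<'E'
from h import *
s=robot.get_state();print(s["time_s"],s["tcp_pos"],s["finger_gap"],s["contact_force"],np.degrees(np.arctan2(s["eef_rot"][1,1],s["eef_rot"][0,1])),s["joint_positions"])
E
```

```text
9.4 [0.53829547 0.16550442 0.20936891] 0.04512443075982261 [ 0.10594964 -0.29755327 -1.0079667 ] 110.16852885383958 [ 1.70998817e+01  1.72001829e+01  6.20395301e+00  7.89794201e+01
 -1.52891386e-02 -3.06865377e+00]
```

>>> send_rows(
  deltas=[
    [[-7,0.5,-40,0,0,0],[-7,0.5,-80,0,0,0],[-7,0.5,-115,0,0,0],[-7,0.5,-135,0,0,0],[-7,0.5,-135,0,0,0]],
  ],
)

```text
time_s: 9.9
tcp_pos: [0.5294, 0.1631, 0.0719]
eef_rot: [[-0.94, -0.341, -0.004], [-0.341, 0.94, -0.002], [0.005, -0.0, -1.0]]
contact_force: [0.4, -0.3, 0.2]
finger_gap: 0.0452
finger_force: 0.0
```

```bash
python3 - <<'E'
from h import *
s=robot.get_state();t=s["tcp_pos"];print(t,s["contact_force"])
f=robot.grab_frame("scene");I=f["color"];g=robot.grab_frame("top")["color"]
C=cv2.resize(I[125:225,255:355],None,fx=5.4,fy=5.4,interpolation=cv2.INTER_CUBIC)
C=cv2.convertScaleAbs(C,alpha=1.4,beta=20)
y=s["eef_rot"][:,1]
for k in(-.03,.03):
    for z in (.035,.042):
        p=(proj(f,t+y*k+[0,0,z])[0]-[255,125])*5.4;cv2.circle(C,tuple(p.astype(int)),2,(0,0,255),-1)
for P in((.519,.1945,.067),(.5395,.1376,.067)):
    p=(proj(f,P)[0]-[255,125])*5.4;cv2.circle(C,tuple(p.astype(int)),2,(0,255,0),-1)
cv2.imwrite("pics/c8.png",C)
E
```

```text
[0.52942875 0.16312978 0.07191681] [ 0.44934364 -0.30827716  0.21139549]
```

View pics/c8.png

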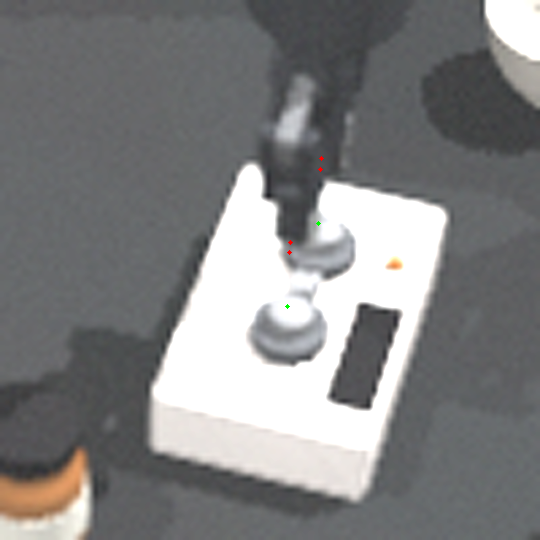

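The right fingertip is at crop (293,240), within about 1 mm sideways of its prediction over the right key at (290,310). I'll descend and feel for contact.

>>> send_rows(
  deltas=[
    [[0,0,-10,0,0,0],[0,0,-20,0,0,0],[0,0,-28,0,0,0],[0,0,-36,0,0,0],[0,0,-36,0,0,0]],
  ],
)

```text
time_s: 10.5
tcp_pos: [0.5303, 0.1649, 0.0371]
eef_rot: [[-0.939, -0.343, -0.002], [-0.343, 0.939, -0.001], [0.002, -0.0, -1.0]]
contact_force: [0.4, -0.3, -0.4]
finger_gap: 0.0451
finger_force: 0.0
```

>>> send_rows(
  deltas=[
    [[0,0,-1,0,0,0],[0,0,-2,0,0,0],[0,0,-3,0,0,0],[0,0,-4,0,0,0],[0,0,-5,0,0,0]],
  ],
)

```text
time_s: 11.0
tcp_pos: [0.5312, 0.1651, 0.0334]
eef_rot: [[-0.939, -0.343, 0.0], [-0.343, 0.939, -0.0], [-0.0, -0.0, -1.0]]
contact_force: [0.3, 0.4, 0.4]
finger_gap: 0.0454
finger_force: 0.0
```

>>> send_rows(
  deltas=[
    [[0,0,-1,0,0,0],[0,0,-2,0,0,0],[0,0,-3,0,0,0],[0,0,-4,0,0,0],[0,0,-4,0,0,0]],
  ],
)

```text
time_s: 11.5
tcp_pos: [0.5311, 0.1651, 0.0292]
eef_rot: [[-0.939, -0.343, -0.0], [-0.343, 0.939, -0.0], [0.0, -0.0, -1.0]]
contact_force: [-0.1, 0.1, 0.3]
finger_gap: 0.0454
finger_force: 0.0
```

>>> send_rows(
  deltas=[
    [[0,0,-1,0,0,0],[0,0,-2,0,0,0],[0,0,-2,0,0,0]],
  ],
)

```text
time_s: 11.8
tcp_pos: [0.5312, 0.1651, 0.0274]
eef_rot: [[-0.939, -0.343, 0.0], [-0.343, 0.939, -0.0], [-0.0, -0.0, -1.0]]
contact_force: [-0.6, -0.6, 2.7]
finger_gap: 0.0455
finger_force: 1.7
```

Contact is at a reported z of about 28 mm. I'll check how it looks numerically while pressing on in small steps.

>>> send_rows(
  deltas=[
    [[0,0,-0.5,0,0,0],[0,0,-1,0,0,0],[0,0,-1,0,0,0]],
  ],
)

```text
time_s: 12.1
tcp_pos: [0.5312, 0.1651, 0.0265]
eef_rot: [[-0.939, -0.343, 0.0], [-0.343, 0.939, -0.0], [-0.0, -0.0, -1.0]]
contact_force: [-2.0, -0.8, 3.7]
finger_gap: 0.0454
finger_force: 2.2
```

>>> send_rows(
  deltas=[
    [[0,0,-0.5,0,0,0],[0,0,-1,0,0,0],[0,0,-1,0,0,0]],
  ],
)

```text
time_s: 12.4
tcp_pos: [0.5313, 0.1651, 0.0254]
eef_rot: [[-0.939, -0.343, 0.0], [-0.343, 0.939, -0.0], [-0.0, -0.0, -1.0]]
contact_force: [-1.6, -0.1, 5.2]
finger_gap: 0.0455
finger_force: 2.6
```

```bash
python3 -c "
from h import *
s=robot.get_state();print(s['time_s'],s['tcp_pos'],s['contact_force'],s['moment'],s['finger_force'])"
```

```text
12.4 [0.53127279 0.16512806 0.02543121] [-1.62158266 -0.13598259  5.18143385] [-0.1246398   0.31018939 -0.00471835] 2.6445242017507553
```

The force slope is about 1 N/mm and the finger force is half the total, so both keys are moving together. I'll press them to the end.

>>> send_rows(
  deltas=[
    [[0,0,-1,0,0,0],[0,0,-2,0,0,0],[0,0,-3,0,0,0],[0,0,-3,0,0,0]],
  ],
)

```text
time_s: 12.8
tcp_pos: [0.5312, 0.1651, 0.0229]
eef_rot: [[-0.939, -0.343, 0.0], [-0.343, 0.939, 0.0], [-0.0, -0.0, -1.0]]
contact_force: [-2.6, -0.6, 9.2]
finger_gap: 0.0455
finger_force: 4.9
```

>>> send_rows(
  deltas=[
    [[0,0,-0.5,0,0,0],[0,0,-1,0,0,0],[0,0,-1,0,0,0]],
  ],
)

```text
time_s: 13.1
tcp_pos: [0.5313, 0.1652, 0.0227]
eef_rot: [[-0.939, -0.343, 0.001], [-0.343, 0.939, 0.0], [-0.001, -0.0, -1.0]]
contact_force: [-6.2, -1.5, 19.7]
finger_gap: 0.0451
finger_force: 9.6
```

Both keys have bottomed: z has stalled and the force is 19.7 N, split evenly. Holding for 3 s.

>>> send_rows(
  deltas=[
    [[0,0,0,0,0,0],[0,0,0,0,0,0],[0,0,0,0,0,0],[0,0,0,0,0,0],[0,0,0,0,0,0]],
  ],
)

```text
time_s: 13.6
tcp_pos: [0.5313, 0.1651, 0.0227]
eef_rot: [[-0.939, -0.343, 0.001], [-0.343, 0.939, 0.0], [-0.001, -0.0, -1.0]]
contact_force: [-5.7, -1.3, 20.5]
finger_gap: 0.0451
finger_force: 9.6
```

>>> send_rows(
  deltas=[
    [[0,0,0,0,0,0],[0,0,0,0,0,0],[0,0,0,0,0,0],[0,0,0,0,0,0],[0,0,0,0,0,0]],
  ],
)

```text
time_s: 14.1
tcp_pos: [0.5313, 0.1652, 0.0227]
eef_rot: [[-0.939, -0.343, 0.001], [-0.343, 0.939, 0.0], [-0.001, -0.0, -1.0]]
contact_force: [-5.7, -1.8, 19.5]
finger_gap: 0.0452
finger_force: 9.6
```

>>> send_rows(
  deltas=[
    [[0,0,0,0,0,0],[0,0,0,0,0,0],[0,0,0,0,0,0],[0,0,0,0,0,0],[0,0,0,0,0,0]],
  ],
)

```text
time_s: 14.6
tcp_pos: [0.5313, 0.1652, 0.0227]
eef_rot: [[-0.939, -0.343, 0.001], [-0.343, 0.939, 0.0], [-0.001, -0.0, -1.0]]
contact_force: [-6.2, -3.1, 18.7]
finger_gap: 0.0452
finger_force: 9.6
```

>>> send_rows(
  deltas=[
    [[0,0,0,0,0,0],[0,0,0,0,0,0],[0,0,0,0,0,0],[0,0,0,0,0,0],[0,0,0,0,0,0]],
  ],
)

```text
time_s: 15.1
tcp_pos: [0.5313, 0.1652, 0.0228]
eef_rot: [[-0.939, -0.343, 0.001], [-0.343, 0.939, 0.0], [-0.001, -0.0, -1.0]]
contact_force: [-5.6, -2.0, 19.4]
finger_gap: 0.0453
finger_force: 9.6
```

>>> send_rows(
  deltas=[
    [[0,0,0,0,0,0],[0,0,0,0,0,0],[0,0,0,0,0,0],[0,0,0,0,0,0],[0,0,0,0,0,0]],
  ],
)

```text
time_s: 15.6
tcp_pos: [0.5313, 0.1651, 0.0227]
eef_rot: [[-0.939, -0.343, 0.001], [-0.343, 0.939, 0.0], [-0.001, -0.0, -1.0]]
contact_force: [-6.3, -1.4, 18.6]
finger_gap: 0.0453
finger_force: 9.6
```

>>> send_rows(
  deltas=[
    [[0,0,0,0,0,0],[0,0,0,0,0,0],[0,0,0,0,0,0],[0,0,0,0,0,0],[0,0,0,0,0,0]],
  ],
)

```text
time_s: 16.1
tcp_pos: [0.5313, 0.1651, 0.0227]
eef_rot: [[-0.939, -0.343, 0.001], [-0.343, 0.939, 0.0], [-0.001, -0.0, -1.0]]
contact_force: [-6.3, -0.8, 19.5]
finger_gap: 0.0459
finger_force: 9.6
```

>>> send_rows(
  deltas=[
    [[0,0,1,0,0,0],[0,0,4,0,0,0],[0,0,8,0,0,0],[0,0,14,0,0,0],[0,0,24,0,0,0]],
  ],
)

```text
time_s: 16.6
tcp_pos: [0.5307, 0.165, 0.0452]
eef_rot: [[-0.939, -0.343, -0.001], [-0.343, 0.939, -0.001], [0.001, -0.0, -1.0]]
contact_force: [0.6, 0.4, 0.4]
finger_gap: 0.0453
finger_force: 0.0
```

>>> send_rows(
  deltas=[
    [[0,0,30,0,0,0],[0,0,70,0,0,0],[0,0,110,0,0,0],[0,0,150,0,0,0],[0,0,150,0,0,0]],
  ],
)

```text
time_s: 17.1
tcp_pos: [0.5337, 0.1659, 0.2013]
eef_rot: [[-0.939, -0.343, 0.009], [-0.343, 0.939, 0.003], [-0.009, -0.001, -1.0]]
contact_force: [0.0, -0.1, 1.1]
finger_gap: 0.0452
finger_force: 0.0
```

>>> send_rows(
  deltas=[
    [[-40,0,0,0,0,0],[-80,0,0,0,0,0],[-120,0,0,0,0,0],[-150,0,0,0,0,0],[-150,0,0,0,0,0]],
  ],
)

```text
time_s: 17.6
tcp_pos: [0.3776, 0.1646, 0.1956]
eef_rot: [[-0.939, -0.344, -0.001], [-0.344, 0.939, -0.0], [0.001, 0.0, -1.0]]
contact_force: [-0.9, -0.7, 0.6]
finger_gap: 0.0451
finger_force: 0.0
```

```bash
python3 - <<'E'
from h import *
s=robot.get_state();print(s['time_s'],s['tcp_pos'],s['contact_force'])
f=robot.grab_frame("scene");cv2.imwrite("pics/end.png",f["color"])
E
```

```text
17.6 [0.37763965 0.16458024 0.19562533] [-0.89153827 -0.72946178  0.55861347]
```

View pics/end.png

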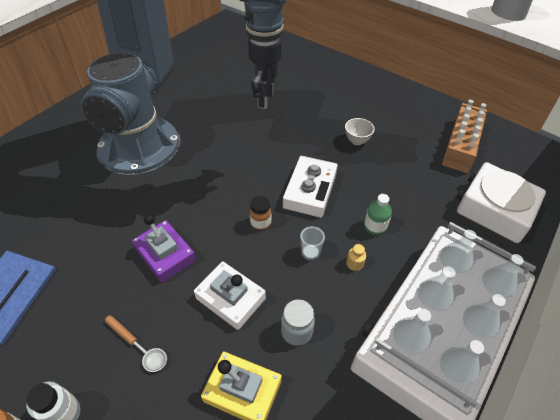

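The lever stands over at (237,280), the reset box is still at (311,185) with its keys up, and everything else is in place.

```bash
python3 -c "
from station import robot
print(robot.finish_job())"
```

```text
the job is handed in; nothing more can be done
None
```

I pushed the lever over to its far stop, then held both round keys fully in together for about 3 s and let them go. The last picture shows the lever over and everything else in place, and I handed the job in at about 18 s; no verdict came back.

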